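# Seat the snap cap of a sample vial in the bench cap press

### The job

The amber vial in the rack has its orange snap cap only set on by hand. Lift it out, stand it gently on the front of the cap press and let go, then slide it under the hold-down fork until it is home against the back of the nest and let go again. Now press the pedal fully down to its stop so that the cap is pushed home, let the pedal come back up and leave the vial standing in the press; keep it upright throughout and leave the other vials, the flask and the beaker alone.

Things in the scene. Friction and masses are not known exactly. Their poses are not given: they have to be found in the camera images.
- press: Bench cap press, fixed; origin on the bench under the presser foot's axis. x points from the open front over the nest to the rear, y to the pedal's tread, z up; offsets below are in this frame, mm. Aluminium base plate x -108..64, y -100..80, top z 8. A vial enters along +x. Blue hinge tower x -25..25, y -96..-62, top z 137. Beside the nest fingers have y -60..60 free.
- fork (a point): Front middle (x -12, y 0, z 85.5) of the steel hold-down fork: 3.5 mm plate, underside z 85.5, y -26..26, running from x -12 back to a column (x 30..56, y -25..25). Its slot, 23 wide with flared mouth, takes the vial's neck, between shoulder and cap. A white vee on the column (to z 58) stops the vial's body with its axis at x 0, y 0.
- foot (a point): Lowest point of the white presser foot, 20 mm diameter, at x 0, y 0, z 116 at rest, 7 mm over a proud cap. It hangs from the pedal's bar, which crosses over the nest along y (x -10..10, z 134..149). Nothing that holds the vial from straight above can go over the nest; take the vial low, the gripper leaning back to the front (30 to 45 degrees).
- pedal (a joint): Angle of the press pedal about its hinge pin (along x at y -75, z 122), rad: 0 raised at rest, 0.165 fully down at its stop. A spring raises it again when let go. With a vial in the nest the tread takes about 2 N at first, then 15 to 20 N over the last half of its travel; the cap reaches home just before the stop.
- tread (a point): Centre of the top of the pedal's ribbed black rubber tread, 46 x 54 mm, at x 0, y 112, z 156 at rest; goes down 31 mm to the stop. To be pressed straight down from above.
- load_spot (a point): Centre of the engraved circle on the base plate's top (x -62, y 0, z 8), 62 mm in front of the nest, where the vial is first stood.
- nest (a point): Point on the base plate's top (x 0, y 0, z 8) where the centre of the vial's underside is when the vial is home.
- vial_mid (a point): Amber glass vial with orange band and orange cap, 60 to 100 g: point on its axis 40 mm above its underside, z along the axis. Body 30 mm diameter, 70 mm high, then a sloping shoulder to 76 mm and an 18 mm neck. The only vial with a proud cap.
- vial_base (a point): Centre of the amber vial's underside; z along its axis.
- cap_mid (a point): Centre of the amber vial's orange cap, 26 mm diameter, 13 mm high, about 94 mm above the vial's underside while proud (cap top about 101 mm). In the rack only cap, neck and shoulder stand above the deck.
- vial_cap (a joint): How far the orange cap is pushed down on the amber vial, m: 0 to 0.001 at the start (proud), home from 0.004, end of travel 0.006. It cannot come off, stays where it is and takes about 30 N along the vial to move.
- rack: White vial rack, fixed, 60 mm along its x, 170 mm along its y, deck top 68 mm high; origin on the bench under its centre. Three 33 mm holes in a row along its y, 52 mm apart, the middle one over the origin; which vial is in which is random. Vials stand 4 mm above the bench and lift straight out.
- clear_a_mid (a point): Clear glass vial with blue cap (cap home, top 96 mm above its underside), 30 mm diameter, in the rack: point on its axis 40 mm above its underside. Leave it alone.
- clear_b_mid (a point): Second clear glass vial with a blue cap, just like the first. Leave it alone.
- tablet: Large black display on top of a tall instrument, left of the work, fixed: 230 mm wide (y), leaning, its lowest front edge at about x 0.51, y 0.15 to 0.39, z 0.26, top z 0.44. Keep arm and gripper clear of it; low bench centrifuge (154 mm high) in front of it.
- flask: Small conical flask, 68 mm diameter, 109 mm high, at the near edge of the bench, between rack and press; origin at its underside. Leave it alone.
- beaker: Glass beaker, 70 mm diameter, 88 mm high, left of the press; origin at its underside. Leave it alone.
Mind the look-alikes: they are no part of the job. Of the things that look like the part that bears vial_mid, take the one that is nearest to the robot's base at the start.

How it is judged (in metres and radians):
On the way, in this order (a step that is already met when the one before it is completed fails the run):
1. the amber vial stands upright on the press's base plate in front of the fork, let go, its cap still proud (x of vial_base in the frame of press between -0.1 and -0.025 m and y of vial_base in the frame of press between -0.06 and 0.06 m and z of vial_base in the frame of press between 0.005 and 0.011 m and angle between vial_base's own z axis and vertical below 0.08 rad and contact force between the fingers and vial below 0.1 N and value of joint vial_cap below 0.0025 m), for 0.2 s.
2. the amber vial stands home in the nest under the fork, let go, its cap still proud (x of vial_base in the frame of press between -0.004 and 0.004 m and y of vial_base in the frame of press between -0.004 and 0.004 m and z of vial_base in the frame of press between 0.005 and 0.011 m and angle between vial_base's own z axis and vertical below 0.08 rad and contact force between the fingers and vial below 0.1 N and value of joint vial_cap below 0.0025 m), for 0.2 s.
3. the pedal is down at its stop with the vial home and its cap pushed home (value of joint pedal above 0.152 rad and value of joint vial_cap above 0.004 m and x of vial_base in the frame of press between -0.004 and 0.004 m and y of vial_base in the frame of press between -0.004 and 0.004 m and z of vial_base in the frame of press between 0.005 and 0.011 m and angle between vial_base's own z axis and vertical below 0.08 rad), for 0.1 s.
At the end, for the whole second after the job is handed in: The amber vial stands on the press plate, upright (within 0.08 rad), still (under 0.02 m/s) and home: its underside centre within 4 mm of the nest point along x and along y. Its cap is pushed down by at least 4 mm, and the pedal is back up (under 0.03 rad) and still (x of vial_base in the frame of press between -0.004 and 0.004 m and y of vial_base in the frame of press between -0.004 and 0.004 m and z of vial_base in the frame of press between 0.005 and 0.011 m and angle between vial_base's own z axis and vertical below 0.08 rad and value of joint vial_cap above 0.004 m and value of joint pedal below 0.03 rad and linear speed of vial below 0.02 m/s and velocity of joint pedal below 0.1 rad/s); the robot touches nothing.
It fails at once if the amber vial is tipped by more than about 35 degrees (angle between vial_base's own z axis and vertical above 0.6 rad).
It fails at once if another vial, the flask or the beaker is moved by more than 15 mm (distance of any of clear_a_mid, clear_b_mid, flask, beaker from where it was at the start of the episode above 0.015 m).
It also fails if it takes over 61 s, if anything falls off the work surface, if the arm or the gripper's body presses on something with over 40 N, if the wrist force passes 120 N, or if a joint passes its speed limit or range.

### The arm

A 6-joint arm with a two-finger parallel gripper is mounted at the origin on a cart in front of the work surface, level with it; the furniture and walls round the work are solid. World frame = base frame: x ahead of the robot, y to its left, z up, the work surface at z = 0. Lengths are in mm, angles in rad, forces in N, time in s.
With the tool pointing down it reaches from about 350 to 975 mm from the base axis. Payload 7.1 kg.
Tool frame: the origin (TCP) lies between the finger pads; the fingertips stand 19 mm ahead of it and the grasp point (between the pads) is the TCP (ctrl.tcp_to_tips is the distance from the TCP to the fingertips, in mm); z points along the fingers, y is the line along which they close (so a half turn about z gives the same grasp; the last joint's range is limited). The gripper opens to 88 mm and grips with 3 to 60 N. Pads are 20 mm wide; open, the fingers measure 115 mm over their backs; the gripper's body (75 mm by 178 mm) begins 61 mm behind the grasp point.
Start: joints at [1.252, 0.423, 1.63, -0, 1.089, -0.019], TCP at [184.549, 597.115, 241.675] pointing down, gripper open.
Joint ranges: [-3, 3], [-0.9, 2.11], [0.09, 2.58], [-1.31, 4.45], [0.11, 2.69], [-2.54, 2.54]. Speed limits (rad/s): [2.39, 2.39, 3.01, 3.14, 3.14, 3.14].

### API

Orientations are given as a rotation vector (axis times angle).
In Python, from workcell import status, optics, ctrl gives the robot as it stands. The module is installed in compiled form; this text tells all that it offers.
- The arm moves only by the shell command python3 -m inch 'ROWS'. ROWS is JSON, a list that holds one entry, the list of rows, each a list of 7 numbers: the shift along the tool's x, y, z in mm, then the turn, a rotation vector about the tool's x, y, z in rad, then the opening in per cent of the stroke, from 0 (shut) to 100 (fully open). A call has 1 to 20 rows; each row is the pose to reach, as a shift and turn from the pose commanded when the call began, along the tool's axes at that moment; what a row does not reach only later rows make up. A row lasts 1/10 s, in which the tool goes at most 50 mm and 8.59 degrees, less where a joint would pass 70% of its speed; a pose out of reach is approached as far as the arm can. A call with a gripper value outside its range is refused whole. The fingers move at their own pace and stop on an object; the grip force is fixed at half the most. Time passes only in rows, so rows that repeat a pose let the fingers close. It gives the time, the measured TCP pose, the force, the opening and the grip force at its end, in the units of the state.
- status.get_obs(): the state, without advancing time (a new reading comes with each control period).
- optics.get_image(name): name is "scene" or "top" or "wrist"; returns a dict with "frame" (480x640x3 uint8, red, green, blue), "fx", "fy", "cx", "cy" (pixels), "rvec" (rotation vector, rad) and "tvec" (3), from world to camera coordinates, as OpenCV has them; the wrist camera has in their place "hand_eye" (4x4, takes a point from camera to tool coordinates, whose origin is the TCP and whose axes are the flange's). Camera axes: x right, y down, z forward; pixel columns grow to the right and rows downward; lengths in mm; the calibration is good to about 2 mm. A picture is of the moment at which its call begins: read the wrist's pose just before it. There is no depth.
- ctrl.close_job(): hands the job in; it is judged then, once.
The state is a dict: "t": time; "qpos": joint angles; "qvel": joint speeds; "joint_torque": joint torques, N m; "ee_pos": TCP position; "orientation": TCP orientation; "ft_force": force on the tool from outside, world axes, zero at the start; "moment": the same for the moment, N m; "width": finger opening in mm; "grasp_force": force on a finger pad.
Only numpy, scipy, OpenCV 4.12 (cv2) and the standard library are available. Lean on these libraries where they do the work, as an engineer would, in place of code of your own. Each camera call takes 0.05 s, during which the arm holds its last target. There are 200 camera calls.

## Working session

There is one attempt and no reset: what is moved stays moved. The work goes in short steps, Python scripts to look and compute and a shell command to move; the robot and the scene stay as the last step left them, time stands still between calls to the robot, and variables do not carry over. Pictures are saved under pics/ and viewed, at most 10 in all, crops included, and the job is handed in when it is done.

```bash
mkdir -p pics
cat > h.py <<'E'
import numpy as np,cv2
from scipy.spatial.transform import Rotation as R
from workcell import status,optics,ctrl
def snap(n,f):
    o=status.get_obs(); im=optics.get_image(n); cv2.imwrite('pics/'+f+'.png',im['frame'][:,:,::-1])
    if n=='wrist':
        T=np.eye(4);T[:3,:3]=R.from_rotvec(o['orientation']).as_matrix();T[:3,3]=o['ee_pos'];C=T@np.array(im['hand_eye'])
    else:
        r=R.from_rotvec(np.ravel(im['rvec'])).as_matrix();C=np.eye(4);C[:3,:3]=r.T;C[:3,3]=-r.T@np.ravel(im['tvec'])
    np.savez('pics/'+f+'.npz',C=C,k=[im['fx'],im['fy'],im['cx'],im['cy']])
def ray(f,u,v):
    d=np.load('pics/'+f+'.npz');k=d['k'];C=d['C']
    r=C[:3,:3]@np.array([(u-k[2])/k[0],(v-k[3])/k[1],1]);return C[:3,3],r/np.linalg.norm(r)
def atz(f,u,v,z):
    o,r=ray(f,u,v);return o+r*(z-o[2])/r[2]
def proj(f,p):
    d=np.load('pics/'+f+'.npz');k=d['k'];C=d['C'];q=C[:3,:3].T@(np.array(p)-C[:3,3]);return np.array([k[0]*q[0]/q[2]+k[2],k[1]*q[1]/q[2]+k[3]])
def tri(*a):
    A=np.zeros((3,3));b=np.zeros(3)
    for f,u,v in a:
        o,r=ray(f,u,v);P=np.eye(3)-np.outer(r,r);A+=P;b+=P@o
    return np.linalg.solve(A,b)
def rel(p,rotm=None):
    "row from current pose to world TCP p, orientation matrix rotm"
    o=status.get_obs();M=R.from_rotvec(o['orientation']).as_matrix()
    s=M.T@(np.array(p)-o['ee_pos']);t=np.zeros(3) if rotm is None else R.from_matrix(M.T@rotm).as_rotvec()
    return np.round(s,1),np.round(t,4)
E
python3 - <<'E'
from h import *
o=status.get_obs();print(o);print(R.from_rotvec(o['orientation']).as_matrix().round(3),ctrl.tcp_to_tips)
for n in('scene','top','wrist'):
    snap(n,n+'0');d=np.load('pics/'+n+'0.npz');print(n,d['C'].round(2),d['k'])
E
```

```text
{'t': 0.0, 'qpos': array([ 1.25201155e+00,  4.23856402e-01,  1.63071871e+00, -1.17353749e-05,
        1.08857750e+00, -1.90271008e-02]), 'qvel': array([ 0.00090864,  0.00092757, -0.00215577, -0.00056939, -0.0001164 ,
        0.00010901]), 'joint_torque': array([ 1.16227246e-03, -5.44638097e+01, -2.73658293e+01,  6.44092332e-02,
        2.29505904e-02, -1.39464432e-04]), 'ee_pos': array([184.38009748, 596.61714617, 240.88067451]), 'orientation': array([-4.69051145e-01, -3.10612401e+00,  2.41806342e-03]), 'ft_force': array([0.64198077, 0.40476088, 0.23126368]), 'moment': array([0.01279615, 0.07319476, 0.03343503]), 'grasp_force': 0.0, 'width': 87.82425950897566}
[[-0.955  0.295 -0.   ]
 [ 0.295  0.955 -0.001]
 [ 0.    -0.002 -1.   ]] 19.0
scene [[ 5.2000e-01 -5.7000e-01  6.4000e-01  1.0640e+01]
 [-8.6000e-01 -3.6000e-01  3.7000e-01 -3.5868e+02]
 [ 2.0000e-02 -7.3000e-01 -6.8000e-01  7.6715e+02]
 [ 0.0000e+00  0.0000e+00  0.0000e+00  1.0000e+00]] [433.06645221 433.06645221 322.12142886 233.93343971]
top [[ 3.00000e-02 -1.00000e+00  4.00000e-02  4.96880e+02]
 [-1.00000e+00 -3.00000e-02  2.00000e-02 -4.12900e+01]
 [-2.00000e-02 -4.00000e-02 -1.00000e+00  1.13481e+03]
 [ 0.00000e+00  0.00000e+00  0.00000e+00  1.00000e+00]] [494.86961759 494.86961759 315.85524027 249.24845685]
wrist [[ 3.0000e-01  9.2000e-01  2.7000e-01  1.1079e+02]
 [ 9.5000e-01 -2.8000e-01 -8.0000e-02  6.2026e+02]
 [-0.0000e+00  2.8000e-01 -9.6000e-01  3.8304e+02]
 [ 0.0000e+00  0.0000e+00  0.0000e+00  1.0000e+00]] [330.4633455  330.4633455  321.82152101 242.19009756]
```

View pics/scene0.png

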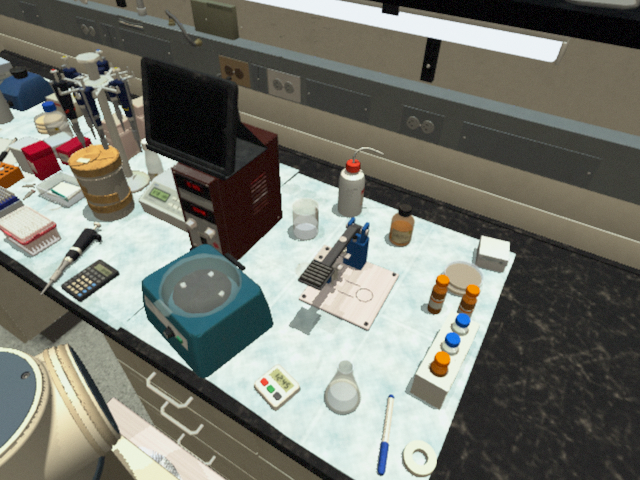

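View pics/top0.png

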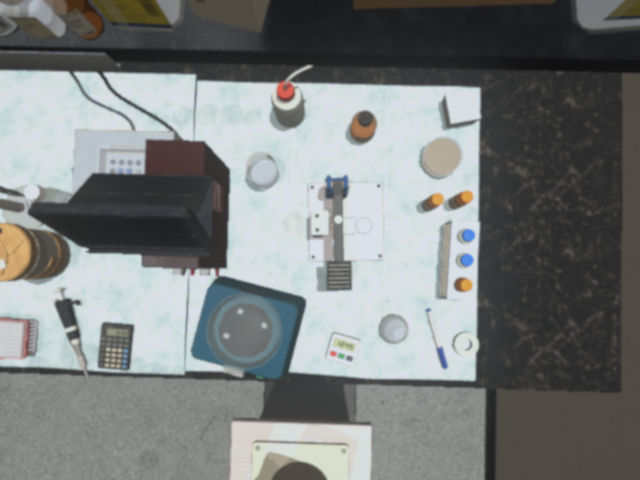

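The scene picture shows three orange caps: one in the rack's near hole (scene 441,362; top 463,285) and two on loose brown vials at scene (440,283) and (470,292). There is also a brown bottle at (402,225). The rack vial is the nearest to the base and the only one in the rack, so I choose it. The press is at top (338,219), with its open front facing image right (-y world) and its tread towards the robot.

Run:
```python
import cv2
a=cv2.imread('pics/scene0.png');b=cv2.imread('pics/top0.png')
cv2.imwrite('pics/c1.png',cv2.resize(a[215:405,285:525],None,fx=3,fy=3,interpolation=cv2.INTER_CUBIC))
cv2.imwrite('pics/c2.png',cv2.resize(b[170:310,300:490],None,fx=4,fy=4,interpolation=cv2.INTER_CUBIC))
```

```text
(no output)
```

View pics/c1.png

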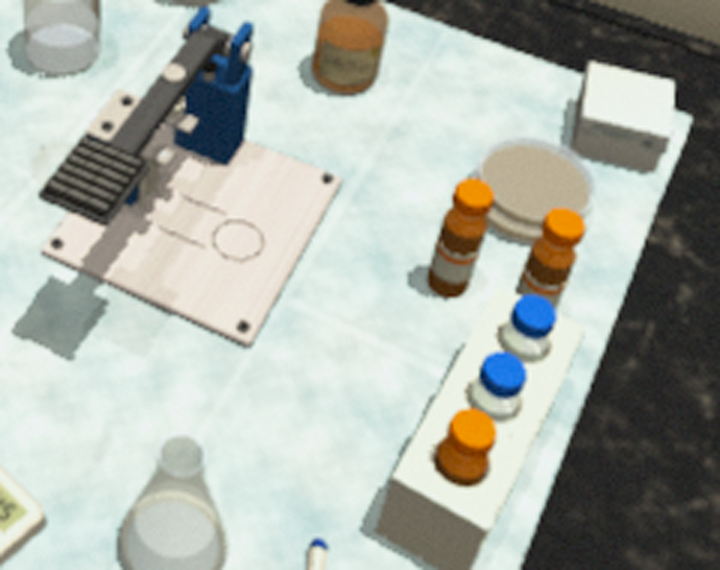

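View pics/c2.png

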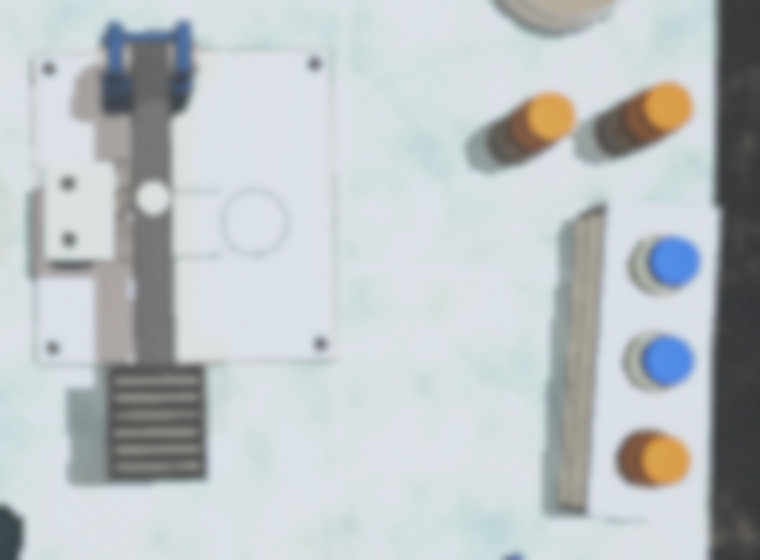

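The crops show the rack's amber vial with its cap at c1 (472,432) and c2 (666,460), in the hole nearest the robot. The load circle is at c1 (238,240) and c2 (255,222), and the plate screws are clear in both.

Run:
```python
from h import *
S=lambda u,v:('scene0',u/3+285-1/3,v/3+215-1/3)
T=lambda u,v:('top0',u/4+300-.375,v/4+170-.375)
for n,t,s,z in [('circle',(255,222),(238,240),8),('scrB',(314,64),(327,178),9),('scrC',(320,344),(243,326),9),('scrD',(52,348),(56,243),9),('scrA',(49,69),(126,100),9),('captop',(666,460),(472,432),105),('blue1',(667,361),(503,370),100),('blue2',(673,262),(534,311),100)]:
    print(n,atz(*T(*t),z).round(1),atz(*S(*s),z).round(1),tri(T(*t),S(*s)).round(1))
for c in [(33,50),(332,47),(336,360),(36,364)]: print('top corner',atz(*T(*c),8).round(1))
for c in [(607,205),(720,208),(708,518),(588,514)]: print('rack',atz(*T(*c),68).round(1))
print('treads',[atz(*T(*c),156).round(1) for c in [(108,366),(206,364),(207,478),(108,480)]],'flask',atz('top0',394,329,50))
```

```text
circle [ 603.2 -128.6    8. ] [ 600.3 -129.3    8. ] [ 603.4 -128.6    4.4]
scrB [ 694.5 -160.     9. ] [ 692.3 -160.8    9. ] [ 695.  -160.2    6.1]
scrC [ 534.6 -167.1    9. ] [ 532.  -167.9    9. ] [ 534.6 -167.3    5.4]
scrD [528.1 -15.    9. ] [525.3 -15.5   9. ] [527.9 -14.4   5.6]
scrA [687.8  -8.7   9. ] [683.6  17.5   9. ] [678.7   1.   22.8]
captop [ 476.5 -336.1  105. ] [ 469.6 -337.8  105. ] [ 476.1 -338.1   96.1]
blue1 [ 527.8 -337.2  100. ] [ 523.6 -339.4  100. ] [ 528.  -339.1   94.1]
blue2 [ 579.5 -339.6  100. ] [ 576.2 -341.9  100. ] [ 580.  -341.4   95.2]
top corner [698.7   0.8   8. ]
top corner [ 704.8 -170.2    8. ]
top corner [ 525.8 -176.5    8. ]
top corner [518.8  -6.1   8. ]
rack [ 611.8 -313.    68. ]
rack [ 611.8 -373.5   68. ]
rack [ 445.5 -369.5   68. ]
rack [ 445.7 -305.6   68. ]
treads [array([515.9, -46.4, 156. ]), array([518.3, -94.7, 156. ]), array([462.1, -96.6, 156. ]), array([459.7, -47.9, 156. ])] flask [ 374.61404267 -197.33040633   50.        ]
```

```bash
cat >> h.py <<'E'
def ori(az,lean=0):
    "tool y horizontal at azimuth az; tool z leaning by lean toward az+90deg"
    y=np.array([np.cos(az),np.sin(az),0]);f=np.array([-y[1],y[0],0])
    z=np.sin(lean)*f-np.array([0,0,np.cos(lean)]);return np.c_[np.cross(y,z),y,z]
E
python3 - <<'E'
from h import *
for p in [(380,250,270),(430,0,270),(602,-160,270)]: print(rel(p,ori(.041)))
E
```

```text
(array([-289.3, -273.5,  -28.6]), array([-1.10e-03,  7.00e-04,  1.23e+00]))
(array([-410.9, -497.6,  -28.3]), array([-1.10e-03,  7.00e-04,  1.23e+00]))
(array([-622.4, -599.7,  -28.2]), array([-1.10e-03,  7.00e-04,  1.23e+00]))
```

```bash
python3 -m inch '[[[-48,-45,-10,0,0,0.1,100],[-96,-91,-20,0,0,0.22,100],[-144,-136,-28,0,0,0.34,100],[-192,-182,-28,0,0,0.46,100],[-240,-228,-28,0,0,0.58,100],[-289,-273,-28,0,0,0.7,100],[-319,-329,-28,0,0,0.82,100],[-350,-385,-28,0,0,0.94,100],[-380,-440,-28,0,0,1.06,100],[-411,-498,-28,0,0,1.18,100],[-453,-518,-28,0,0,1.23,100],[-495,-538,-28,0,0,1.23,100],[-537,-558,-28,0,0,1.23,100],[-580,-579,-28,0,0,1.23,100],[-622,-600,-28,0,0,1.23,100],[-622,-600,-28,0,0,1.23,100],[-622,-600,-28,0,0,1.23,100],[-622,-600,-28,0,0,1.23,100],[-622,-600,-28,0,0,1.23,100],[-622,-600,-28,0,0,1.23,100]]]'
python3 - <<'E'
from h import *
o=status.get_obs();print(o['ee_pos'],o['qpos'].round(3),rel((602,-160,270),ori(.041)));snap('wrist','w1')
E
```

```text
t: 2.15
ee_pos: [600.9, -159.6, 268.9]
orientation: [-2.175, -2.264, 0.001]
ft_force: [-0.3, -0.5, 0.2]
width: 87.7
grasp_force: 0.0
[ 600.86562631 -159.60131766  268.89028318] [-0.279  0.391  1.613  0.     1.14  -0.319] (array([-0.4,  1.1, -1.1]), array([-0.0017, -0.0009, -0.0007]))
```

View pics/w1.png

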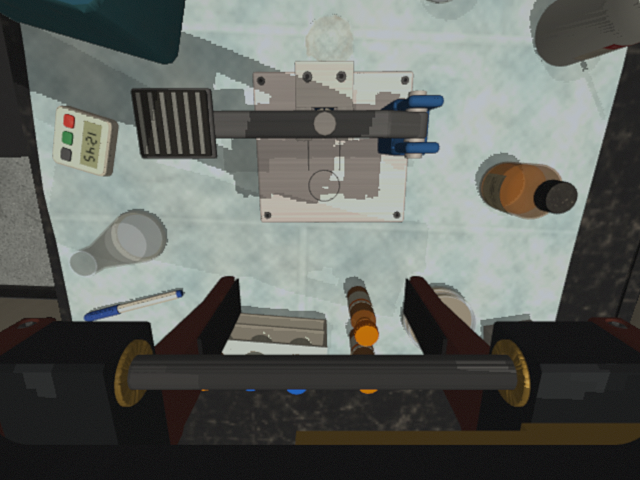

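The wrist view shows the load circle at (323.5,185), plate screws at (261,80), (405,80), (397,214.5) and (266,214.5), the bar knob at (325,124) and the tread at (173,123).

Run:
```python
from h import *
s=[atz('w1',*p,9) for p in [(261,80),(405,80),(397,214.5),(266,214.5)]];print(np.round(s,1))
print('circle',atz('w1',323.5,185,8).round(1),'tread',atz('w1',173,123,156).round(1),'knob',atz('w1',325,124,152).round(1))
d=(s[0]-s[3])+(s[1]-s[2]);d=d[:2]/np.hypot(*d[:2]);print(d,np.mean(s,0)[:2]+22*d+10*np.array([-d[1],d[0]]))
print(rel((475,-337,220),ori(-1.605)))
```

```text
[[ 527.2  -14.7    9. ]
 [ 686.7   -8.6    9. ]
 [ 693.3 -160.     9. ]
 [ 531.4 -166.3    9. ]]
circle [ 601.  -127.5    8. ] tread [488.6 -70.4 156. ] knob [599.2 -66.6 152. ]
[-0.0357573  0.9993605] [598.85288256 -65.73975023]
(array([-172.8, -132.7,   49.2]), array([-1.9000e-03,  7.0000e-04,  1.6461e+00]))
```

```bash
python3 -m inch '[[[-30,-22,0,0,0,0.14,100],[-60,-44,8,0,0,0.28,100],[-90,-66,16,0,0,0.42,100],[-120,-88,24,0,0,0.56,100],[-150,-110,32,0,0,0.7,100],[-173,-133,40,0,0,0.84,100],[-173,-133,49,0,0,0.98,100],[-173,-133,49,0,0,1.12,100],[-173,-133,49,0,0,1.26,100],[-173,-133,49,0,0,1.4,100],[-173,-133,49,0,0,1.54,100],[-173,-133,49,0,0,1.646,100],[-173,-133,49,0,0,1.646,100],[-173,-133,49,0,0,1.646,100],[-173,-133,49,0,0,1.646,100],[-173,-133,49,0,0,1.646,100]]]'
python3 - <<'E'
from h import *
o=status.get_obs();print(o['ee_pos'],o['qpos'].round(3),rel((475,-337,220),ori(-1.605)));snap('wrist','w2')
print(proj('w2',(475,-337,105)))
E
```

```text
t: 3.8
ee_pos: [475.8, -337.8, 220.8]
orientation: [-3.141, 0.051, -0.0]
ft_force: [0.5, -0.2, 0.2]
width: 87.7
grasp_force: 0.0
[ 475.78394896 -337.79143548  220.78108852] [-0.638  0.388  1.741  0.     1.013  0.966] (array([-0.8, -0.8,  0.8]), array([-0.    , -0.    ,  0.0016]))
[321.8298595  244.91126551]
```

View pics/w2.png

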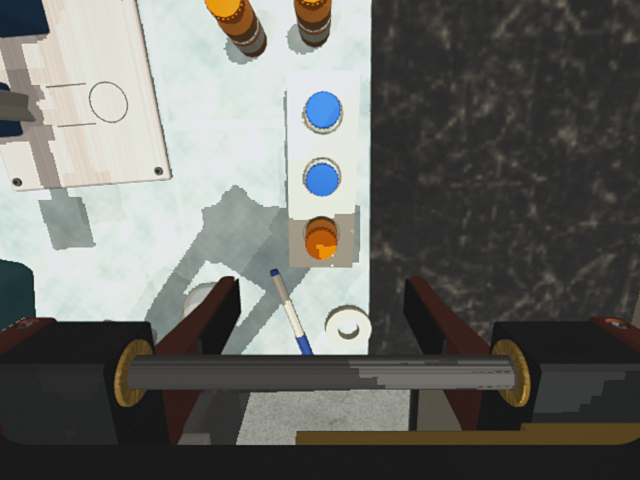

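The cap is centred at about (321,244), which matches the estimate (475,-337). I'll descend and grip.

```bash
python3 -m inch '[[[-0.8,-0.8,35,0,0,0,100],[-0.8,-0.8,70,0,0,0,100],[-0.8,-0.8,95,0,0,0,100],[-0.8,-0.8,112,0,0,0,100],[-0.8,-0.8,122,0,0,0,100],[-0.8,-0.8,122,0,0,0,100],[-0.8,-0.8,122,0,0,0,60],[-0.8,-0.8,122,0,0,0,30],[-0.8,-0.8,122,0,0,0,10],[-0.8,-0.8,122,0,0,0,0],[-0.8,-0.8,122,0,0,0,0],[-0.8,-0.8,122,0,0,0,0],[-0.8,-0.8,122,0,0,0,0],[-0.8,-0.8,122,0,0,0,0]]]'; python3 -c "
from h import *
print(rel((475,-337,98),ori(-1.605)))"
```

```text
t: 5.25
ee_pos: [475.0, -337.3, 98.7]
orientation: [3.141, -0.054, -0.0]
ft_force: [-0.1, -0.2, -0.5]
width: 27.1
grasp_force: 0.0
(array([-0. , -0.3,  0.7]), array([0., 0., 0.]))
```

```bash
python3 -m inch '[[[0,0,0,0,0,0,0],[0,0,0,0,0,0,0],[0,0,-5,0,0,0,0],[0,0,-20,0,0,0,0],[0,0,-45,0,0,0,0],[0,0,-75,0,0,0,0],[0,0,-100,0,0,0,0],[0,0,-100,0,0,0,0],[0,0,-100,0,0,0,0]]]'; python3 -c "
from h import *
x=np.array([-.039,.999]);o=np.array([599.5,-66.3]);p=o-62*x;print(p)
print(rel((*p,199),ori(.039)))
print(rel((*p,103),ori(.039)))"
```

```text
t: 6.15
ee_pos: [475.2, -337.4, 199.6]
orientation: [3.14, -0.054, 0.002]
ft_force: [0.3, 0.2, -0.1]
width: 25.1
grasp_force: 30.0
[ 601.918 -128.238]
(array([ 119.5, -213.4,    0.5]), array([ 1.9000e-03, -2.0000e-04, -1.6439e+00]))
(array([ 119.4, -213.5,   96.5]), array([ 1.9000e-03, -2.0000e-04, -1.6439e+00]))
```

```bash
python3 -m inch '[[[5,-8,0,0,0,-0.06,0],[15,-25,0,0,0,-0.18,0],[25,-45,0,0,0,-0.32,0],[35,-65,0,0,0,-0.46,0],[46,-84,0,0,0,-0.6,0],[57,-103,0,0,0,-0.74,0],[68,-122,0,0,0,-0.88,0],[79,-141,0,0,0,-1.02,0],[90,-160,0,0,0,-1.16,0],[100,-178,0,0,0,-1.3,0],[108,-194,0,0,0,-1.42,0],[114,-205,0,0,0,-1.54,0],[118,-211,0,0,0,-1.62,0],[119.5,-213.4,0,0,0,-1.644,0],[119.5,-213.4,0,0,0,-1.644,0],[119.5,-213.4,20,0,0,-1.644,0],[119.5,-213.4,45,0,0,-1.644,0],[119.5,-213.4,65,0,0,-1.644,0],[119.5,-213.4,80,0,0,-1.644,0],[119.5,-213.4,80,0,0,-1.644,0]]]'; python3 -c "
from h import *
o=status.get_obs();print(o['ft_force'],o['qpos'].round(3))
p=(601.9,-128.2)
print(rel((*p,103),ori(.039)))"
```

```text
t: 8.15
ee_pos: [600.0, -128.1, 116.3]
orientation: [-2.177, -2.26, 0.004]
ft_force: [0.1, -0.2, -1.2]
width: 25.0
grasp_force: 30.0
[ 0.06156434 -0.21811593 -1.15034474] [-0.23   0.569  1.727 -0.     0.849 -0.267]
(array([-0.1,  1.9, 13.3]), array([-0.0043, -0.0011, -0.0015]))
```

```bash
python3 -m inch '[[[0,1,3,0,0,0,0],[0,1.9,6,0,0,0,0],[0,1.9,8,0,0,0,0],[0,1.9,10,0,0,0,0],[0,1.9,11,0,0,0,0],[0,1.9,12,0,0,0,0],[0,1.9,12,0,0,0,0],[0,1.9,12,0,0,0,0]]]'
```

```text
t: 8.95
ee_pos: [603.7, -128.0, 106.7]
orientation: [2.178, 2.264, 0.0]
ft_force: [-0.4, 0.2, -1.1]
width: 25.0
grasp_force: 30.0
```

```bash
python3 -m inch '[[[0,-1.8,1,0,0,0,0],[0,-1.8,2,0,0,0,0],[0,-1.8,3,0,0,0,0],[0,-1.8,3,0,0,0,0],[0,-1.8,3,0,0,0,0]]]'; python3 -m inch '[[[0,0,0.7,0,0,0,0],[0,0,0.7,0,0,0,0],[0,0,0.7,0,0,0,0]]]'
```

```text
t: 9.45
ee_pos: [601.9, -128.1, 103.6]
orientation: [-2.178, -2.264, 0.0]
ft_force: [-0.2, 0.3, -0.4]
width: 25.3
grasp_force: 30.0
t: 9.75
ee_pos: [601.9, -128.1, 103.0]
orientation: [-2.178, -2.264, -0.0]
ft_force: [0.0, -0.4, -0.8]
width: 24.8
grasp_force: 30.0
```

```bash
python3 -m inch '[[[0,0,0.6,0,0,0,0],[0,0,0.6,0,0,0,0],[0,0,0.6,0,0,0,0]]]';python3 -m inch '[[[0,0,0.5,0,0,0,0],[0,0,0.5,0,0,0,0],[0,0,0.5,0,0,0,0]]]'
```

```text
t: 10.05
ee_pos: [602.1, -128.2, 102.7]
orientation: [2.177, 2.264, 0.0]
ft_force: [-0.4, 0.9, 2.5]
width: 25.0
grasp_force: 30.0
t: 10.35
ee_pos: [602.2, -128.2, 102.6]
orientation: [2.177, 2.264, 0.001]
ft_force: [-1.8, -0.3, 6.6]
width: 25.1
grasp_force: 30.0
```

```bash
python3 -m inch '[[[0,0,-0.5,0,0,0,0],[0,0,-0.5,0,0,0,0],[0,0,-0.5,0,0,0,35],[0,0,-0.5,0,0,0,40],[0,0,-0.5,0,0,0,60],[0,0,-0.5,0,0,0,60],[0,0,-10,0,0,0,60],[0,0,-40,0,0,0,80],[0,0,-75,0,0,0,100],[0,0,-75,0,0,0,100]]]'; python3 -c "
from h import *
M=ori(.039,.785);T=np.array((602,-128.2,36.))
print(M[:,2])
print(rel(T-110*M[:,2],M),status.get_obs()['width'])"
```

```text
t: 11.35
ee_pos: [604.9, -128.8, 182.2]
orientation: [2.173, 2.259, 0.007]
ft_force: [0.8, -0.2, 0.9]
width: 73.0
grasp_force: 0.0
[-0.02755919  0.70628771 -0.70738827]
(array([-76.9,  -3.4,  68.5]), array([0.0078, 0.7872, 0.0032])) 73.01298862937008
```

```bash
python3 -m inch '[[[-20,0,0,0,0.1,0,100],[-45,0,0,0,0.22,0,100],[-70,0,0,0,0.36,0,100],[-90,0,0,0,0.5,0,100],[-90,0,15,0,0.64,0,100],[-85,0,40,0,0.76,0,100],[-77,0,63,0,0.785,0,100],[-77,0,63,0,0.785,0,100],[-77,0,63,0,0.785,0,100],[-77,0,63,0,0.785,0,100],[-77,0,63,0,0.785,0,100]]]'; python3 -c "
from h import *
M=ori(.039,.785);T=np.array((602,-128.2,36.))
o=status.get_obs();print(o['qpos'].round(3))
snap('wrist','w3')
print(rel(T-110*M[:,2],M),proj('w3',(602,-128,109)),proj('w3',(599.9,-78.3,87)))"
```

```text
t: 12.45
ee_pos: [605.9, -205.2, 115.9]
orientation: [-1.722, -1.793, -0.713]
ft_force: [-0.1, 0.1, 0.4]
width: 88.1
grasp_force: 0.0
[-0.605  0.83   1.437  0.606  1.44  -0.906]
(array([-1.9, -0.8,  0.9]), array([0.0012, 0.0022, 0.0023])) [320.29782112 191.50860693] [320.19508732 155.49592053]
```

View pics/w3.png

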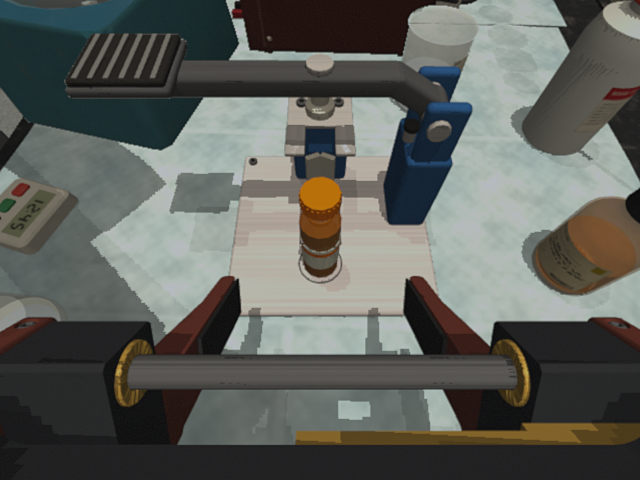

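The vial stands upright on the load circle, its cap at (320,190) and the fork mouth centred near (320,152) directly behind it. Now I'll take it low.

```bash
python3 -m inch '[[[-2,-0.8,30,0,0,0,100],[-4,-0.8,60,0,0,0,100],[-4,-0.8,85,0,0,0,100],[-4,-0.8,102,0,0,0,100],[-4,-0.8,109,0,0,0,100],[-4,-0.8,109,0,0,0,100],[-4,-0.8,109,0,0,0,100],[-4,-0.8,109,0,0,0,70],[-4,-0.8,109,0,0,0,50],[-4,-0.8,109,0,0,0,40]]]'; python3 -c "
from h import *
M=ori(.039,.785)
o=status.get_obs();print(o['ft_force'])
print(rel((602,-131,36),M))"
```

```text
t: 13.5
ee_pos: [601.4, -131.5, 34.4]
orientation: [-1.722, -1.79, -0.713]
ft_force: [0.1, -0.9, -0.5]
width: 67.4
grasp_force: 0.0
[ 0.08757628 -0.87221628 -0.45398541]
(array([ 1.5,  0.6, -0.8]), array([0.001 , 0.0004, 0.0001]))
```

```bash
python3 -m inch '[[[1,0.5,-0.8,0,0,0,40],[1,0.5,-0.8,0,0,0,38],[1,0.5,-0.8,0,0,0,36],[1,0.5,-0.8,0,0,0,34],[1,0.5,-0.8,0,0,0,30],[1,0.5,-0.8,0,0,0,20],[1,0.5,-0.8,0,0,0,10],[1,0.5,-0.8,0,0,0,0],[1,0.5,-0.8,0,0,0,0]]]'; python3 -c "
from h import *
M=ori(.039,.785)
o=status.get_obs();print(o['ft_force'])
print(rel((602,-131,36),M))"
```

```text
t: 14.4
ee_pos: [601.7, -130.7, 35.2]
orientation: [-1.721, -1.789, -0.712]
ft_force: [-0.2, 0.6, -0.2]
width: 29.5
grasp_force: 30.0
[-0.20163303  0.55723811 -0.16773292]
(array([ 0.4,  0.3, -0.8]), array([-0., -0., -0.]))
```

```bash
python3 -m inch '[[[2.3,0.3,1.7,0,0,0,0],[6.3,0.3,5.7,0,0,0,0],[12.3,0.3,11.7,0,0,0,0],[18.3,0.3,17.7,0,0,0,0],[22.3,0.3,21.7,0,0,0,0],[24.3,0.3,23.7,0,0,0,0],[24.3,0.3,23.7,0,0,0,0],[24.3,0.3,23.7,0,0,0,0]]]'; python3 -c "
from h import *
o=status.get_obs();print(o['ft_force'])
snap('wrist','w4')
a=cv2.imread('pics/w4.png')[20:320,170:490];cv2.imwrite('pics/w4c.png',cv2.resize(a,None,fx=2,fy=2,interpolation=cv2.INTER_CUBIC))"
```

```text
t: 15.2
ee_pos: [600.7, -96.9, 35.7]
orientation: [-1.721, -1.79, -0.712]
ft_force: [0.6, -0.6, -1.1]
width: 29.3
grasp_force: 30.0
[ 0.5595072  -0.5826699  -1.06420911]
```

View pics/w4c.png

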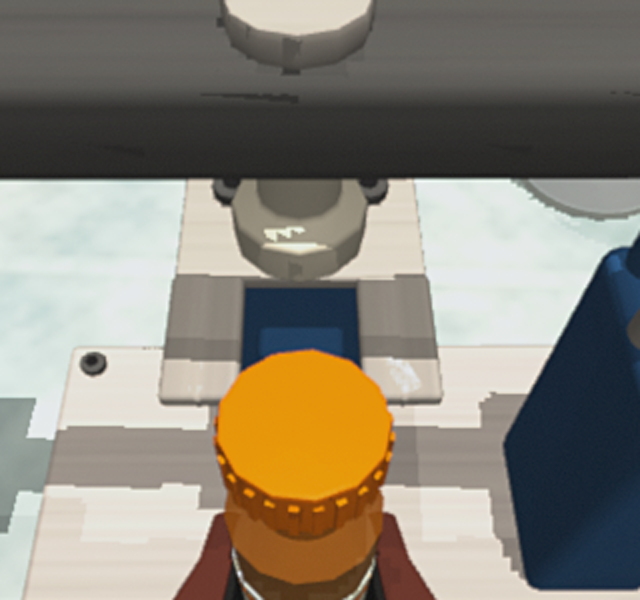

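The cap sits about 0.5 mm right of the slot centre, well inside tolerance. I'll correct that and slide on.

```bash
python3 -m inch '[[[2,-0.3,2,0,0,0,0],[5,-0.5,5,0,0,0,0],[8.5,-0.5,8.5,0,0,0,0],[12,-0.5,12,0,0,0,0],[15,-0.5,15,0,0,0,0],[17,-0.5,17,0,0,0,0],[18,-0.5,18,0,0,0,0],[18,-0.5,18,0,0,0,0],[18,-0.5,18,0,0,0,0]]]'; python3 -m inch '[[[0.7,0,0.7,0,0,0,0],[0.7,0,0.7,0,0,0,0],[0.7,0,0.7,0,0,0,0]]]'
```

```text
t: 16.15
ee_pos: [599.2, -71.5, 35.6]
orientation: [-1.721, -1.79, -0.712]
ft_force: [-0.2, -0.3, -0.1]
width: 29.6
grasp_force: 30.0
t: 16.45
ee_pos: [599.1, -70.5, 35.6]
orientation: [-1.721, -1.789, -0.713]
ft_force: [-0.6, 0.2, -0.4]
width: 29.4
grasp_force: 30.0
```

```bash
for i in 1 2; do python3 -m inch '[[[0.6,0,0.6,0,0,0,0],[0.6,0,0.6,0,0,0,0],[0.6,0,0.6,0,0,0,0]]]'|egrep 'ee|force'; done
```

```text
ee_pos: [599.1, -69.6, 35.6]
ft_force: [1.0, 0.3, -0.7]
grasp_force: 30.0
ee_pos: [599.1, -69.0, 35.6]
ft_force: [-1.0, -2.7, -1.4]
grasp_force: 30.0
```

```bash
for i in 1; do python3 -m inch '[[[0.4,0,0.4,0,0,0,0],[0.4,0,0.4,0,0,0,0],[0.4,0,0.4,0,0,0,0]]]'|egrep 'ee|force'; done; python3 -m inch '[[[0.7,0,0.7,0,0,0,0],[0.7,0,0.7,0,0,0,0],[0.7,0,0.7,0,0,0,0]]]'|egrep 'ee|force'
```

```text
ee_pos: [599.1, -68.9, 35.6]
ft_force: [-1.2, -6.2, 0.4]
grasp_force: 30.0
ee_pos: [599.2, -68.9, 35.6]
ft_force: [-2.2, -10.7, 1.8]
grasp_force: 30.0
```

```bash
python3 -m inch '[[[-0.7,0,-0.5,0,0,0,0],[-0.7,0,-0.5,0,0,0,0],[-0.7,0,-0.5,0,0,0,36],[-0.7,0,-0.5,0,0,0,40],[-0.7,0,-0.5,0,0,0,60],[-0.7,0,-0.5,0,0,0,80],[-0.7,0,-0.5,0,0,0,90],[-0.7,0,-0.5,0,0,0,90],[-0.7,0,-0.5,0,0,0,90]]]'; python3 -m inch '[[[0,0,-15,0,0,0,90],[0,0,-40,0,0,0,90],[0,0,-75,0,0,0,90],[0,0,-110,0,0,0,90],[0,0,-130,0,0,0,90],[0,0,-130,0,0,0,90],[0,0,-130,0,0,0,90]]]'; python3 -c "
from h import *
o=status.get_obs();snap('wrist','w5');snap('scene','s5')
a=cv2.imread('pics/w5.png')[20:320,130:450];cv2.imwrite('pics/w5c.png',cv2.resize(a,None,fx=2,fy=2,interpolation=cv2.INTER_CUBIC))
print(rel((520,-230,260),ori(.039)),rel((488.6,-70.8,260),ori(.039)))"
```

```text
t: 18.55
ee_pos: [599.0, -68.0, 35.5]
orientation: [-1.721, -1.789, -0.712]
ft_force: [-0.4, 0.2, -0.3]
width: 71.6
grasp_force: 0.0
t: 19.25
ee_pos: [602.4, -160.2, 127.6]
orientation: [-1.722, -1.789, -0.713]
ft_force: [-0.0, -0.4, 0.3]
width: 79.1
grasp_force: 0.0
(array([  46.4,  -84.8, -142.1]), array([-1.900e-03, -7.861e-01, -2.000e-04])) (array([ 159.6, -109.9,  -28.7]), array([-1.900e-03, -7.861e-01, -2.000e-04]))
```

View pics/w5c.png

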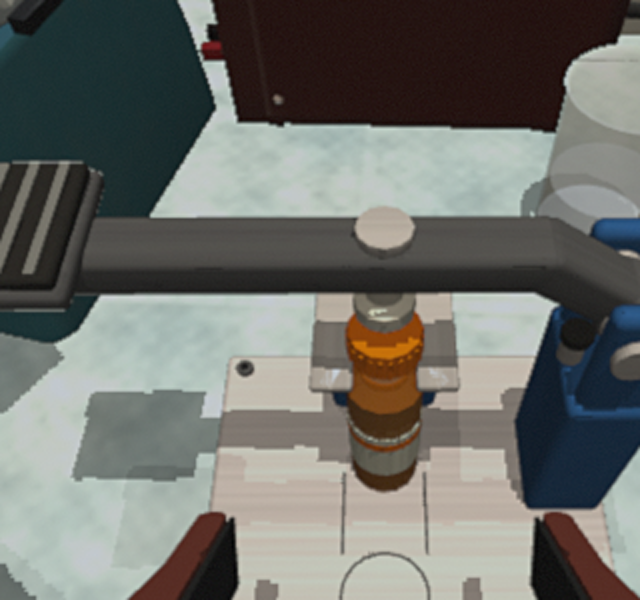

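The vial stands upright and home in the nest, its neck in the fork (crop 384,430) and the foot above its cap. Next is the pedal.

```bash
python3 -m inch '[[[0,0,-30,0,0,0,90],[10,-20,-70,0,0,0,60],[25,-45,-105,0,-0.12,0,30],[46,-85,-142,0,-0.26,0,0],[60,-90,-130,0,-0.4,0,0],[80,-95,-110,0,-0.54,0,0],[105,-100,-85,0,-0.68,0,0],[130,-105,-60,0,-0.785,0,0],[150,-110,-38,0,-0.785,0,0],[160,-110,-29,0,-0.785,0,0],[160,-110,-29,0,-0.785,0,0],[160,-110,-29,0,-0.785,0,0],[160,-110,-29,0,-0.785,0,0],[160,-110,-29,0,-0.785,0,0]]]'; python3 -c "
from h import *
print(rel((488.6,-70.8,190),ori(.039)),status.get_obs()['width'])"
```

```text
t: 20.75
ee_pos: [489.3, -72.8, 260.8]
orientation: [-2.18, -2.262, 0.0]
ft_force: [0.1, 0.5, -1.0]
width: 0.2
grasp_force: 0.0
(array([ 2. , -0.6, 70.8]), array([-0.0004, -0.    , -0.002 ])) 0.242864343571003
```

```bash
python3 -m inch '[[[2,-0.6,35,0,0,0,0],[2,-0.6,60,0,0,0,0],[2,-0.6,75,0,0,0,0],[2,-0.6,83,0,0,0,0],[2,-0.6,83,0,0,0,0],[2,-0.6,83,0,0,0,0]]]'; python3 -m inch '[[[0,-0.5,3,0,0,0,0],[0,-1,6,0,0,0,0],[0,-1.5,9,0,0,0,0],[0,-2,12,0,0,0,0],[0,-2.5,15,0,0,0,0],[0,-3,18,0,0,0,0],[0,-3,18,0,0,0,0]]]'; python3 -m inch '[[[0,-0.5,3,0,0,0,0],[0,-1,6,0,0,0,0],[0,-1.5,9,0,0,0,0],[0,-1.7,11,0,0,0,0],[0,-1.7,12,0,0,0,0],[0,-1.7,12,0,0,0,0]]]'
```

```text
t: 21.35
ee_pos: [488.9, -70.0, 178.5]
orientation: [2.178, 2.263, 0.001]
ft_force: [0.7, -0.3, 0.1]
width: 0.4
grasp_force: 0.0
t: 22.05
ee_pos: [485.3, -69.6, 159.7]
orientation: [-2.177, -2.264, 0.0]
ft_force: [0.4, -0.6, 2.6]
width: 0.4
grasp_force: 1.2
t: 22.65
ee_pos: [484.6, -69.7, 149.2]
orientation: [2.177, 2.263, 0.002]
ft_force: [-1.2, 0.7, 14.7]
width: 0.3
grasp_force: 7.5
```

```bash
for i in 1 2 3; do python3 -m inch '[[[0,-0.2,1,0,0,0,0],[0,-0.3,2,0,0,0,0],[0,-0.3,2,0,0,0,0],[0,-0.3,2,0,0,0,0]]]' | egrep 'ee|ft'; done
```

```text
ee_pos: [484.5, -69.7, 147.4]
ft_force: [0.2, 1.0, 15.6]
ee_pos: [484.4, -69.7, 145.5]
ft_force: [0.1, 2.0, 15.5]
ee_pos: [484.4, -69.7, 144.2]
ft_force: [-1.9, 1.0, 24.1]
```

```bash
for i in 1 2; do python3 -m inch '[[[0,0,0.5,0,0,0,0],[0,0,1,0,0,0,0],[0,0,1,0,0,0,0],[0,0,1,0,0,0,0]]]' | egrep 'ee|ft'; done
```

```text
ee_pos: [484.4, -69.7, 143.7]
ft_force: [-4.1, 1.6, 30.7]
ee_pos: [484.5, -69.7, 143.3]
ft_force: [-7.0, 3.2, 38.3]
```

The pedal is on its stop: force rises with almost no travel. Now I'll let it back up slowly.

```bash
python3 -m inch '[[[0,0.2,-3,0,0,0,0],[0,0.7,-6,0,0,0,0],[0,1.2,-9,0,0,0,0],[0,1.7,-12,0,0,0,0],[0,2.2,-15,0,0,0,0],[0,2.7,-18,0,0,0,0],[0,3.2,-21,0,0,0,0],[0,3.7,-24,0,0,0,0],[0,4.2,-27,0,0,0,0],[0,4.7,-30,0,0,0,0],[0,5,-33,0,0,0,0],[0,5,-36,0,0,0,0],[0,5,-45,0,0,0,0],[0,5,-70,0,0,0,0],[0,5,-100,0,0,0,0],[-40,5,-110,0,0,0,0],[-90,5,-110,0,0,0,0],[-130,5,-110,0,0,0,0],[-130,5,-110,0,0,0,0],[-130,5,-110,0,0,0,0]]]'; python3 -c "
from h import *
snap('wrist','w6');snap('scene','s6')
a=cv2.imread('pics/s6.png')[215:335,270:430];cv2.imwrite('pics/s6c.png',cv2.resize(np.hstack([cv2.imread('pics/s5.png')[215:335,295:405],a[:,25:135]]),None,fx=3.5,fy=3.5,interpolation=cv2.INTER_CUBIC))"
```

```text
t: 26.65
ee_pos: [492.8, -200.1, 250.3]
orientation: [2.18, 2.262, 0.001]
ft_force: [0.8, -0.1, 0.6]
width: 0.7
grasp_force: 0.0
```

View pics/s6c.png

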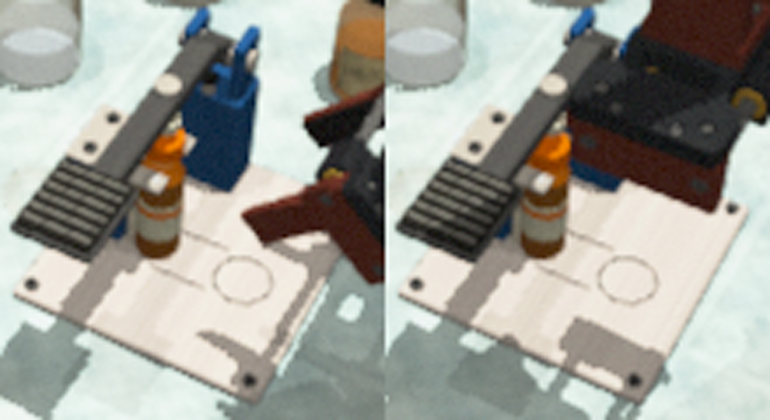

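The pedal is back up, the vial still stands home, and the orange cap is visibly lower than before (right half against left). The arm is clear, so I'll hand in.

```bash
python3 -c "
from workcell import ctrl
print(ctrl.close_job())"
```

```text
the job is handed in; nothing more can be done
None
```

I handed the job in at about 27 s of the 61 s allowed: the amber vial stands home in the press, its cap looks pushed home after a full press to the stop, the pedal is back up and the arm is clear, but the hand-in call gave no verdict.

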